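# Pull the transit cap off a donated foot control and try its treadle

## Robot

A 6-joint arm with a two-finger parallel gripper is mounted at the origin on the work surface. World frame = base frame: x ahead of the robot, y to its left, z up, the work surface at z = 0. Lengths are in m, angles in rad, forces in N, time in s.
With the tool pointing down it reaches from about 0.325 to 0.925 m from the base axis. Payload 3.1 kg.
Tool frame: the origin (TCP) lies at the very end of the fingers, on their centre line; the grasp point (between the pads) lies 19 mm behind it (env.tcp_to_grasp is the distance from the TCP to the grasp point, in m); z points along the fingers, y is the direction in which the jaws open and shut (so a half turn about z gives the same grasp; the last joint's range is limited). The gripper opens to 85 mm and grips with 20 to 120 N. Pads are 22 mm wide; open, the fingers measure 114 mm over their backs; the gripper's body (76 mm by 85 mm) begins 54 mm behind the grasp point. The pads swing forward as they close: fully open they stand 13 mm farther back than shut.
Start: joints at [0.997, 0.217, 1.613, -0, 1.311, -0.112], TCP at [0.278, 0.56, 0.231] pointing down, gripper open.
Joint ranges: [-2.75, 2.75], [-0.78, 2.1], [0.31, 2.55], [-1.13, 4.27], [0.13, 2.63], [-2.58, 2.58]. Speed limits (rad/s): [2.79, 2.79, 3.14, 3.14, 3.14, 3.14].

## Interface

Orientations are given as a rotation vector (axis times angle).
In Python, from bench import env, get_image gives the robot as it stands. The module is installed in compiled form; this text tells all that it offers.
- The arm moves only by the shell command python3 -m handwheel 'ROWS' [OPENING]. ROWS is JSON, a list of rows, each a list of 2 entries, a list of its own where there are three numbers: the shift along the tool's x, y, z in units of 25 mm (1.0 is 25 mm), then the turn about the tool's z in units of 5 degrees (1.0 is 5 degrees). In form: [[[x, y, z], turn], ...]. A call has 1 to 20 rows; each row shifts and turns the pose as measured when the row begins, along the tool's axes as they then stand; what a row does not reach is not made up. A row lasts 1/10 s, in which the tool goes at most 50 mm and 8.59 degrees, less where a joint would pass 70% of its speed; a pose out of reach is approached as far as the arm can. A call is refused whole if a number of a shift passes 1 or a number of a turn 1, either way. A call with a gripper value outside its range is refused whole. OPENING is the opening, from 0 (shut) to 1 (fully open), set as the call begins (- or left out, the last holds). The fingers move at their own pace and stop on an object; the grip force is fixed at half the most. Time passes only in rows, so rows that do not move let the fingers close. It gives the time, the measured TCP pose, the force and the opening at its end, in the units of the state.
- env.get_state(): the state, without advancing time (a new reading comes with each control period).
- get_image(name): name is "scene" or "top" or "wrist"; returns a dict with "color" (400x640x3 uint8, blue, green, red), "fx", "fy", "cx", "cy" (pixels), "extrinsics" (4x4, takes a point from camera to world coordinates); the wrist camera has in their place "T_tool_cam" (4x4, takes a point from camera to tool coordinates, whose origin is the TCP and whose axes are the flange's). Camera axes: x right, y down, z forward; pixel columns grow to the right and rows downward; lengths in m; the calibration is good to about 2 mm. The wrist camera is an equidistant fisheye: a pixel r from the principal point sees the ray r / f radians off the axis. A picture is of the moment at which its call begins: read the wrist's pose just before it. There is no depth.
- env.sign_off(): hands the job in, once; it reports no verdict.
The state is a dict: "time": time; "joint_positions": joint angles; "qd": joint speeds; "effort": joint torques, N m; "eef_pos": TCP position; "orientation": TCP orientation; "force": force on the tool from outside, world axes, zero at the start; "moment": the same for the moment, N m; "width": opening from 0.0 (shut) to 1.0 (fully open).
Only numpy, scipy, OpenCV 4.12 (cv2) and the standard library are available. Lean on these libraries where they do the work, as an engineer would, in place of code of your own. Each camera call takes 0.05 s, during which the arm holds its last target.

## Task

Get this donated foot control ready for the shop: pick up the yellow-handled puller, hook its fork under the orange transit cap and pull the cap straight up off its stud, then use the puller to stand the cap upright in the blue tray and slide the fork out from under it. Stand the puller upright, wholly on its green mat, let go of it, and last of all press the foot control's treadle down to its stop and let it spring back up. Never touch the cap with the gripper, do not press the treadle while the cap is still on, and leave the other donations where they are.

Things in the scene. Friction and masses are not known exactly. Their poses are not given: they have to be found in the camera images.
- puller_grip (a point): Centre of the puller's upright yellow handle, 30 mm (x) by 26 mm (y) by 56 mm tall; grasp from above across the 26 mm (along y). The puller, loose, 0.3 kg, is a steel C-shaped frame standing on its fork, 122 mm tall. This point is 94 mm above the fork's underside, straight over the fork's slot, 28 mm above the top bar. x: the way the fork's tines point (open side); z: up.
- puller_fork (a point): Straight below the handle centre (86 mm lower), mid-slot between the tines, level with the fork's upper face; same axes. Fork 8 mm thick, 66 mm wide; slot 42 mm wide, open to +x, closed at x = -26 mm; tines end at x = +28 mm.
- puller_base (a point): Centre of the puller's footprint (88 mm in x by 66 mm in y) on the fork's underside: x = -16 mm from the handle's axis. Same axes.
- puller: The whole puller; origin on the fork's underside below the handle centre, same axes. From below: 8 mm fork, free opening 48 mm high, top bar 10 mm thick and 40 mm wide, handle. A back plate 66 mm wide joins fork and bar at x = -60 to -50 mm.
- cap_center (a point): Centre of the loose orange transit cap, half-way up its 54 mm; z is its axis, up. Mushroom shape, 0.09 kg: round hub 34 mm in diameter, 34 mm tall, below a round head 70 mm in diameter, 20 mm thick. Head's flat underside is 7 mm above this point, its top 27 mm above, hub's lower end 27 mm below.
- cap: The whole cap; origin at the centre of the hub's lower end, z up. It starts seated on the grey turret, its hollow hub over a stud with a sprung snap: it pops free when pulled straight up with about 15 N, after some 6 mm, and clears the stud after 27 mm.
- stud_seat (a point): Centre of the foot control's grey turret top (64 mm diameter, 70 mm above the bench), where the cap sits on a steel stud 27 mm tall, 22 mm across its snap balls. x points from the treadle's free end to its hinge, z up. The treadle lies to +y, from 58 mm away. The fixed black base, 200 by 200 by 30 mm, is centred at y = +52 mm from here.
- treadle_pad (a point): Where to press the treadle: mid-width on its upper face, 125 mm from the hinge, 25 mm from its free end; moves with it. The treadle is a grey ribbed plate 150 mm long, 80 mm wide, 10 mm thick; when up, its free end is the high end (this point about 68 mm above the bench), and this point sinks 25 mm to the stop. z is square to the plate.
- treadle (a joint): Treadle angle in rad: 0 fully up (as it rests, under spring), 0.20 pressed down to its stop; about 10 N at treadle_pad reaches the stop, and it springs back when released.
- tray_floor (a point): Centre of the inner floor of the fixed blue square tray, 160 by 160 mm inside, 5 mm above the bench; its rim stands 7 mm above this floor and is 5 mm thick. Axes along its sides, z up.
- mat_top (a point): Centre of the upper face of the fixed green mat, 170 mm (x) by 150 mm (y), 4 mm above the bench; the puller starts here. z up.
- mug: Blue mug, 80 mm wide and 92 mm tall: bystander; origin at the centre of its underside.
- lotion: White bottle with yellow top, 64 mm wide, 150 mm tall: bystander; origin at the centre of its underside.
- giftbox: Cardboard box 60 by 100 mm, 60 mm tall: bystander; origin at the centre of its underside.
Things that resemble listed ones, but are neither listed nor needed, are in the scene too. Several things look just like the part that bears tray_floor: the one meant starts farthest from the robot's base.

How it is judged:
On the way, in this order (a step that is already met when the one before it is completed fails the run):
1. the puller is lifted off its mat in the gripper, the cap still seated (z of puller_base in the frame of mat_top above 0.03 m and contact force between the fingers and puller above 1 N and distance between cap and stud_seat below 0.008 m), for 0.2 s.
2. the cap has been pulled up off its stud and hangs in the held puller's fork, upright (z of cap in the frame of stud_seat above 0.035 m and contact force between puller and cap above 0.2 N and contact force between the fingers and puller above 1 N and horizontal distance between cap_center and puller_fork below 0.025 m and angle between cap_center's own z axis and vertical below 0.35 rad), for 0.2 s.
3. the cap stands upright in the tray, clear of the puller (x of cap_center in the frame of tray_floor between -0.065 and 0.065 m and y of cap_center in the frame of tray_floor between -0.065 and 0.065 m and z of cap_center in the frame of tray_floor below 0.034 m and angle between cap_center's own z axis and vertical below 0.15 rad and contact force between puller and cap below 0.05 N and horizontal distance between cap_center and puller_fork above 0.05 m), for 0.2 s.
4. the puller stands upright on its mat, let go (x of puller_base in the frame of mat_top between -0.05 and 0.05 m and y of puller_base in the frame of mat_top between -0.05 and 0.05 m and z of puller_base in the frame of mat_top below 0.006 m and angle between puller_grip's own z axis and vertical below 0.12 rad and contact force between the fingers and puller below 0.1 N), for 0.2 s.
5. the treadle is pressed to its stop with the gripper (value of joint treadle above 0.18 rad and contact force between the fingers and treadle above 1 N), for 0.1 s.
At the end, for the whole second after the job is handed in: Cap upright (0.15 rad) on the tray floor, axis within 65 mm of its centre along both sides; puller upright (0.12 rad) on the mat, footprint centre within 50 mm of the mat centre both ways, released, clear of the cap; treadle back up (under 0.03 rad); all at rest (all of step 4 and x of cap_center in the frame of tray_floor between -0.065 and 0.065 m and y of cap_center in the frame of tray_floor between -0.065 and 0.065 m and z of cap_center in the frame of tray_floor below 0.034 m and angle between cap_center's own z axis and vertical below 0.15 rad and contact force between puller and cap below 0.05 N and value of joint treadle below 0.03 rad and linear speed of each of cap, puller below 0.02 m/s); the robot touches nothing.
It fails at once if the gripper touches the cap (contact force between the fingers and cap above 0.5 N).
It fails at once if the treadle is pressed while the cap is still on its stud (distance between cap and stud_seat below 0.008 m and value of joint treadle above 0.08 rad).
It fails at once if another donation is moved by more than 30 mm (distance of any of mug, lotion, giftbox from where it was at the start of the episode above 0.03 m).
It also fails if it takes over 72 s, if anything falls off the work surface, if the arm or the gripper's body presses on something with over 40 N, if the wrist force passes 120 N, or if a joint passes its speed limit or range.

## Working session

There is one attempt and no reset: what is moved stays moved. The work goes in short steps, Python scripts to look and compute and a shell command to move; the robot and the scene stay as the last step left them, time stands still between calls to the robot, and variables do not carry over. Pictures are saved under pics/ and viewed, and the job is handed in when it is done.

```bash
mkdir -p pics; cat > h.py <<'E'
import numpy as np, cv2
from bench import env, get_image
from scipy.spatial.transform import Rotation as R
def ray(im,u,v):
    E=np.array(im["extrinsics"]);d=np.array([(u-im["cx"])/im["fx"],(v-im["cy"])/im["fy"],1]);return E[:3,3],E[:3,:3]@d
def atz(im,u,v,z):
    o,d=ray(im,u,v);return o+d*(z-o[2])/d[2]
def proj(im,p):
    E=np.array(im["extrinsics"]);q=E[:3,:3].T@(np.array(p)-E[:3,3]);return q[0]/q[2]*im["fx"]+im["cx"],q[1]/q[2]*im["fy"]+im["cy"]
E
python3 - <<'E'
from h import *
import pickle
print(env.get_state())
D={}
for n in("scene","top","wrist"):
    im=get_image(n);D[n]=im;cv2.imwrite(f"pics/a_{n}.png",im["color"]);print(n,im["fx"],im["fy"],im["cx"],im["cy"],np.round(im.get("extrinsics",im.get("T_tool_cam")),4).tolist())
pickle.dump(D,open("a.pkl","wb"))
E
```

```text
{'time': 0.0, 'joint_positions': array([ 9.96753435e-01,  2.17768840e-01,  1.61496694e+00,  1.99763610e-06,
        1.31129865e+00, -1.12211184e-01]), 'qd': array([-0.00142021,  0.00011228, -0.001737  , -0.00097207,  0.00114995,
       -0.00113715]), 'effort': array([ 2.01711046e-03, -3.96830857e+01, -3.03860271e+01, -3.98106226e-05,
        9.37516830e-03, -1.38348886e-05]), 'eef_pos': array([0.27802331, 0.55882634, 0.22994204]), 'orientation': array([-0.71882556, -3.0574023 ,  0.00360998]), 'force': array([ 0.5194444 , -0.11890865,  1.20632508]), 'moment': array([0.01341444, 0.0085622 , 0.02364937]), 'width': 1.0018837004437142}
scene 439.45438363758166 439.45438363758166 326.02710791140674 201.88893379417394 [[-0.3515, 0.6913, -0.6313, 1.3505], [0.936, 0.2717, -0.2237, 0.2808], [0.0169, -0.6696, -0.7426, 1.044], [0.0, 0.0, 0.0, 1.0]]
top 442.90990683510455 442.90990683510455 310.3230314649569 206.75475729327093 [[0.0282, -0.9989, 0.0384, 0.5066], [-0.9993, -0.0291, -0.0242, 0.0093], [0.0253, -0.0376, -0.999, 1.1457], [0.0, 0.0, 0.0, 1.0]]
wrist 309.70691628693146 309.70691628693146 319.5951951387381 198.51849248171314 [[0.0008, -0.9605, -0.2784, 0.0717], [1.0, 0.0008, 0.0, 0.0001], [0.0002, -0.2784, 0.9605, -0.1418], [0.0, 0.0, 0.0, 1.0]]
```

View pics/a_scene.png

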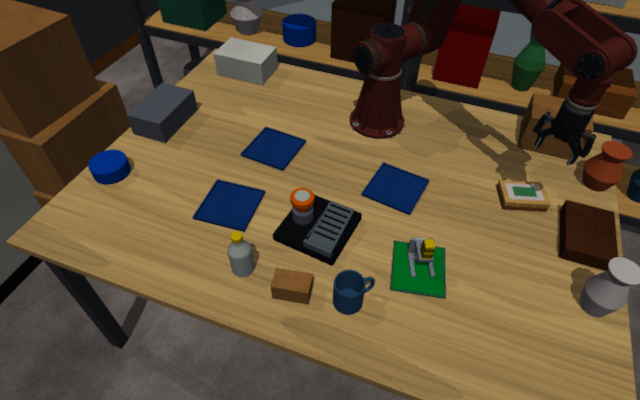

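View pics/a_top.png

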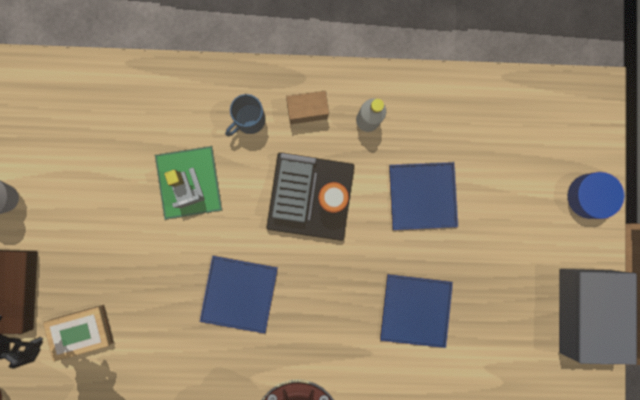

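View pics/a_wrist.png

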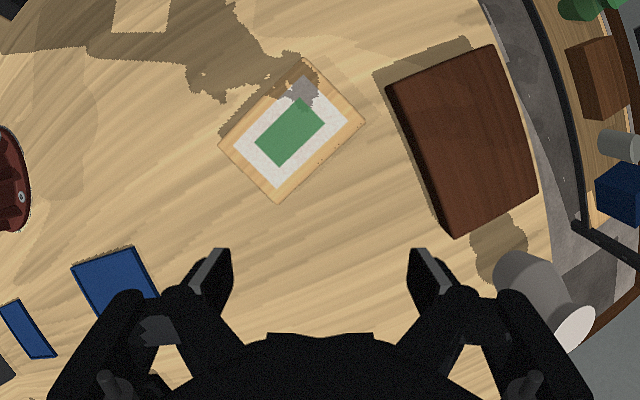

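Three blue trays, in the top view at (424,196), (239,294) and (416,311). The base is at about (297,400), so the first is the farthest. I'll enlarge it, the puller and the foot control to confirm.

```bash
python3 - <<'E'
import pickle
from h import *
D=pickle.load(open("a.pkl","rb"))
c=D["top"]["color"]
def crop(x0,y0,x1,y1,s,n,c=c):cv2.imwrite(f"pics/{n}.png",cv2.resize(c[y0:y1,x0:x1],None,fx=s,fy=s,interpolation=cv2.INTER_CUBIC))
crop(150,140,230,225,7,"p1");crop(260,145,365,245,6,"f1");crop(380,155,465,235,6,"t1")
s=D["scene"]["color"];crop(380,225,460,305,7,"p2",s);crop(265,180,370,270,6,"f2",s)
for n,u,v in(("A",424,196),("B",239,294),("C",416,311)):
    p=atz(D["top"],u,v,.005);print(n,p,np.hypot(p[0],p[1]))
E
```

```text
A [ 0.58690539 -0.31280878  0.005     ] 0.6650618518925538
B [0.3226009  0.15713382 0.005     ] 0.3588347455103712
C [ 0.29018648 -0.29758303  0.005     ] 0.4156487136586451
```

View pics/p1.png

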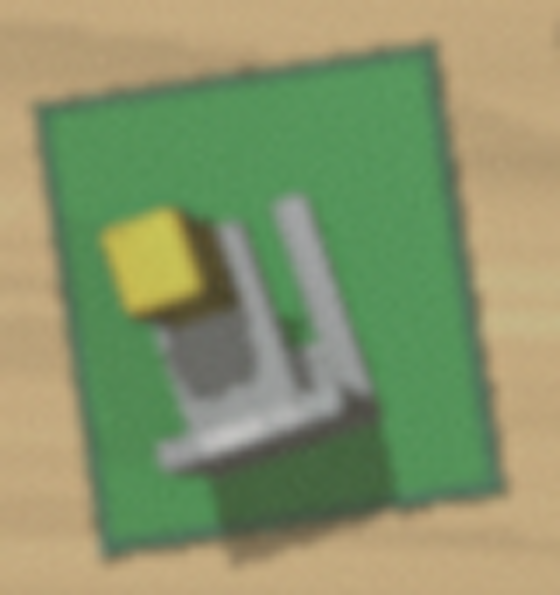

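View pics/f1.png

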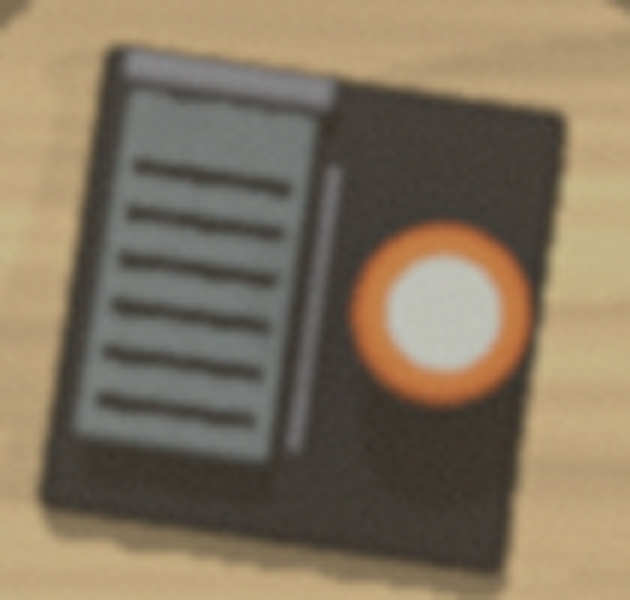

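View pics/t1.png

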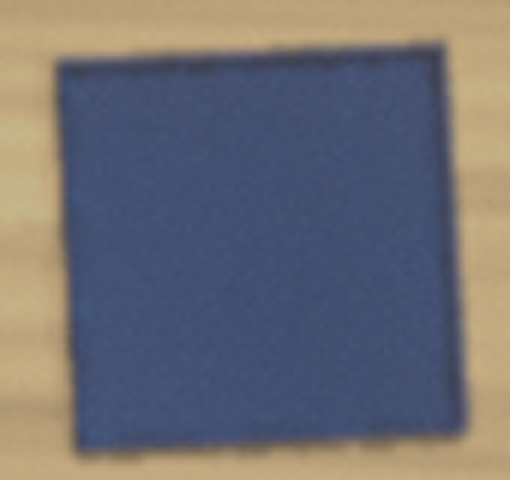

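View pics/p2.png

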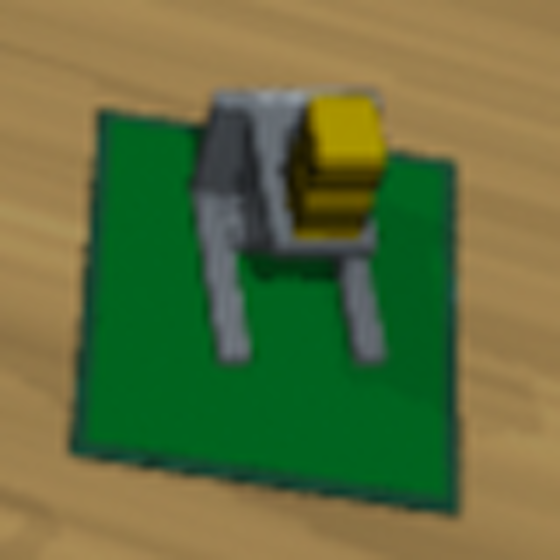

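View pics/f2.png

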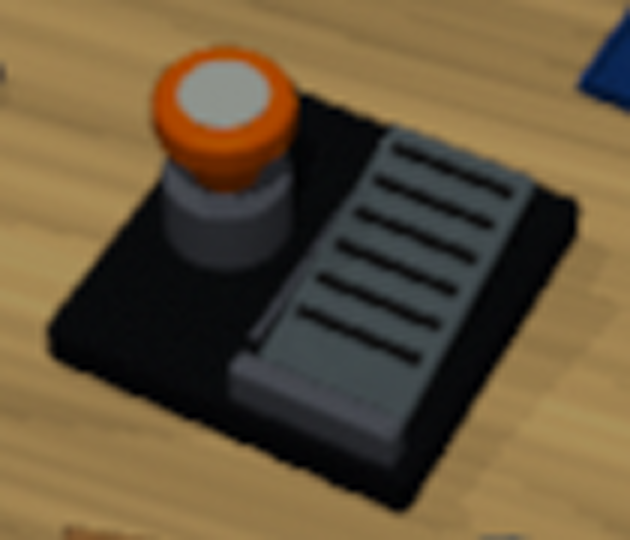

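```bash
python3 - <<'E'
import pickle
from h import *
from scipy.optimize import least_squares
D=pickle.load(open("a.pkl","rb"));T=D["top"];S=D["scene"]
def c(x,y,s,x0,y0):return (x+.5)/s-.5+x0,(y+.5)/s-.5+y0
def show(n,pts,im,s,x0,y0,z):
    P=np.array([atz(im,*c(x,y,s,x0,y0),z) for x,y in pts]);print(n,P.mean(0).round(4))
    if len(P)==4:
        print("  sides",[round(np.linalg.norm(P[i]-P[(i+1)%4]),4) for i in range(4)]);d=(P[0]+P[1]-P[2]-P[3]);print("  yaw",np.degrees(np.arctan2(d[1],d[0])))
    return P
show("mat T",[(38,106),(437,44),(505,490),(105,555)],T,7,150,140,.004)
show("mat S",[(75,452),(458,512),(455,162),(100,112)],S,7,380,225,.004)
show("base T",[(112,48),(567,115),(503,572),(43,500)],T,6,260,145,.03)
show("cap T disc",[(444,312)],T,6,260,145,.124)
show("cap T ring",[(441,314)],T,6,260,145,.116)
show("cap S disc",[(223,93)],S,6,265,180,.124)
show("tray T",[(57,62),(445,44),(468,433),(77,452)],T,6,380,155,.012)
# puller
def mod(p,q):
    a=p[2];return [p[0]+np.cos(a)*q[0]-np.sin(a)*q[1],p[1]+np.sin(a)*q[0]+np.cos(a)*q[1],q[2]+.004]
h=[(15,13),(15,-13),(-15,-13),(-15,13)]
K=[]
for q,u in zip(h,[(102,238),(174,207),(204,295),(132,322)]):K.append((T,[q[0]/1e3,q[1]/1e3,.122],c(*u,7,150,140)))
for u,q in [((273,203),(28,-21)),((303,193),(28,-33))]:K.append((T,[q[0]/1e3,q[1]/1e3,.008],c(*u,7,150,140)))
for u,q in [((318,165),(15,-13)),((384,162),(15,13))]:K.append((S,[q[0]/1e3,q[1]/1e3,.122],c(*u,7,380,225)))
for u,q in [((219,349),(28,-33)),((249,349),(28,-21)),((357,349),(28,21)),((385,349),(28,33))]:K.append((S,[q[0]/1e3,q[1]/1e3,.008],c(*u,7,380,225)))
f=lambda p:np.array([np.subtract(proj(im,mod(p,q)),u) for im,q,u in K]).ravel()
r=least_squares(f,[.58,.29,0],loss="soft_l1");print("puller",r.x,np.degrees(r.x[2]));print(f(r.x).reshape(-1,2).round(1).tolist())
E
```

```text
mat T [0.6044 0.2965 0.004 ]
  sides [np.float64(0.1474), np.float64(0.1665), np.float64(0.1472), np.float64(0.1668)]
  yaw 10.695022772675275
mat S [0.6049 0.2976 0.004 ]
  sides [np.float64(0.1464), np.float64(0.1676), np.float64(0.1484), np.float64(0.1667)]
  yaw 11.024577135653837
base T [ 0.5768 -0.018   0.03  ]
  sides [np.float64(0.1942), np.float64(0.1948), np.float64(0.1952), np.float64(0.1924)]
  yaw -6.697046540878423
cap T disc [ 0.5709 -0.0686  0.124 ]
cap T ring [ 0.5706 -0.0681  0.116 ]
cap S disc [ 0.5692 -0.0701  0.124 ]
tray T [ 0.5869 -0.3089  0.012 ]
  sides [np.float64(0.1688), np.float64(0.1682), np.float64(0.1692), np.float64(0.1679)]
  yaw 4.240776242122672
puller [0.6037483  0.30430253 0.38008925] 21.777509616290388
[[-0.1, -0.4], [0.4, 0.2], [0.5, -0.1], [0.0, -0.1], [0.0, 0.4], [0.2, 0.2], [0.1, -1.4], [0.6, -1.1], [0.2, 0.7], [0.2, 0.6], [-0.1, 0.5], [0.2, 0.5]]
```

The tray at top (424,196) is the farthest, at 0.665 m against 0.36 and 0.42 m, and its crop shows a blue square tray, so it is the one meant. The stud from the base corners (0.5707,-0.0697) agrees with the cap disc. Next I turn the tool to line up with the puller.

```bash
cat >> h.py <<'E'
def go(x,y,z,yaw):
    """yaw: puller yaw deg; tool x = -puller x"""
    s=env.get_state();M=R.from_rotvec(s["orientation"]).as_matrix();p=np.array(s["eef_pos"])
    d=M.T@(np.array([x,y,z])-p)
    cur=np.degrees(np.arctan2(-M[1,0],-M[0,0]));dy=(cur-yaw+180)%360-180
    print("t",round(s["time"],2),"pos",p.round(4),"yaw",cur.round(2),"tilt",np.degrees(np.arccos(-M[2,2])).round(2),"| units",(d/.025).round(2),"turn",round(dy/5,2),"F",np.round(s["force"],1),"w",round(s["width"],3))
E
python3 -m handwheel '[[[0,0,0],-0.97],[[0,0,0],-0.97],[[0,0,0],-0.97],[[0,0,0],-0.97],[[0,0,0],-0.97],[[0,0,0],-0.97],[[0,0,0],-0.97],[[0,0,0],-0.97],[[0,0,0],-0.97],[[0,0,0],-0.97],[[0,0,0],0]]' 1
python3 -c "
from h import *
go(.604,.304,.2,21.8)"
```

```text
time: 1.25
eef_pos: [0.2759, 0.5555, 0.2236]
orientation: [0.652, -3.063, 0.015]
force: [-0.3, -0.5, -0.1]
width: 0.995
t 1.25 pos [0.2759 0.5555 0.2236] yaw 24.03 tilt 0.79 | units [ -7.9  -14.53   0.96] turn 0.45 F [-0.3 -0.5 -0.1] w 0.995
```

```bash
python3 -m handwheel '[[[-0.5,-1,0],0],[[-0.5,-1,0],0],[[-0.5,-1,0],0],[[-0.5,-1,0],0],[[-0.5,-1,0],0],[[-0.5,-1,0],0],[[-0.5,-1,0],0],[[-0.5,-1,0],0],[[-0.5,-1,0],0],[[-0.5,-1,0],0],[[-0.5,-1,0],0],[[-0.5,-1,0],0],[[-0.5,-1,0],0],[[-0.5,-0.8,0],0.4],[[0,0,0],0]]'
python3 -c "
from h import *
go(.604,.304,.16,21.8)"
```

```text
time: 2.75
eef_pos: [0.5818, 0.2973, 0.2188]
orientation: [0.553, -3.077, 0.02]
force: [0.2, 1.1, 0.2]
width: 0.999
t 2.75 pos [0.5818 0.2973 0.2188] yaw 20.36 tilt 1.15 | units [-0.97 -0.04  2.33] turn -0.29 F [0.2 1.1 0.2] w 0.999
```

```bash
python3 -m handwheel '[[[-0.5,0,0.9],-0.3],[[-0.4,0,0.9],0],[[0,0,0.4],0],[[0,0,0],0]]'
python3 - <<'E'
from h import *
go(.604,.304,.076,21.8)
for n in("wrist","scene"):
    im=get_image(n);cv2.imwrite(f"pics/b_{n}.png",im["color"] if n=="wrist" else cv2.resize(im["color"][170:320,340:500],None,fx=4,fy=4))
E
```

```text
time: 3.15
eef_pos: [0.6013, 0.3058, 0.1622]
orientation: [0.587, -3.069, 0.017]
force: [0.2, 0.4, 0.5]
width: 0.996
t 3.15 pos [0.6013 0.3058 0.1622] yaw 21.66 tilt 1.15 | units [-0.14 -0.08  3.45] turn -0.03 F [0.2 0.4 0.5] w 0.996
```

View pics/b_wrist.png

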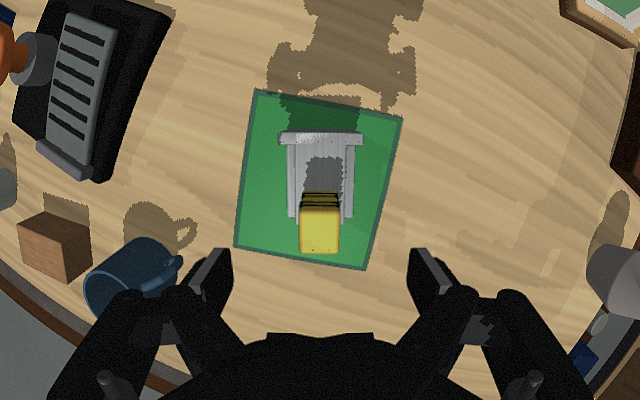

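View pics/b_scene.png

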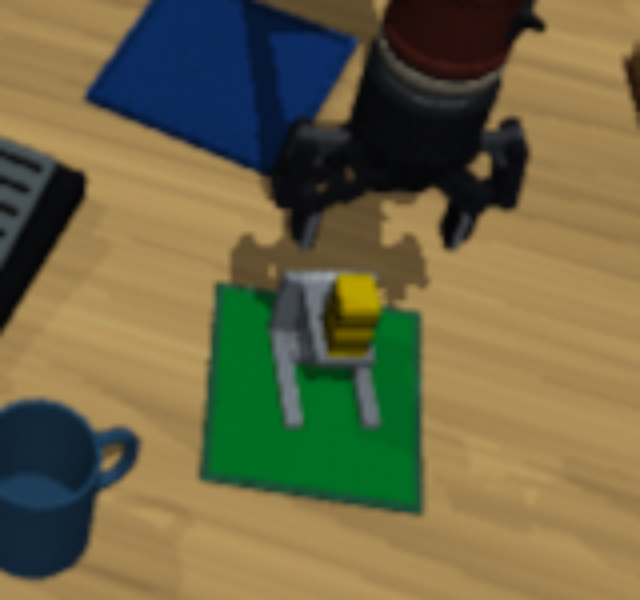

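The wrist view shows the handle top at column 319, midway between the fingers (about 220 and 420), with the puller's sides vertical. The yaw and the lateral position are right, so I descend.

```bash
python3 -m handwheel '[[[-0.1,-0.08,0.9],0],[[0,0,0.9],0],[[0,0,0.9],0],[[0,0,0.5],0],[[0,0,0],0]]'
python3 -c "
from h import *
go(.604,.304,.076,21.8)"
```

```text
time: 3.75
eef_pos: [0.6078, 0.3079, 0.092]
orientation: [-0.593, 3.085, -0.011]
force: [-0.2, -0.0, -0.7]
width: 1.001
t 3.75 pos [0.6078 0.3079 0.092 ] yaw 21.76 tilt 0.41 | units [ 0.2  -0.08  0.64] turn -0.01 F [-0.2 -0.  -0.7] w 1.001
```

```bash
python3 -m handwheel '[[[0.2,-0.07,0.4],0],[[0,0,0.1],0],[[0,0,0],0]]'
python3 - <<'E'
from h import *
go(.604,.304,.076,21.8)
for n in("wrist","scene"):
    im=get_image(n);cv2.imwrite(f"pics/c_{n}.png",im["color"] if n=="wrist" else cv2.resize(im["color"][190:320,370:490],None,fx=4,fy=4))
E
```

```text
time: 4.05
eef_pos: [0.6053, 0.3052, 0.0825]
orientation: [-0.593, 3.079, -0.01]
force: [0.0, -0.1, -0.3]
width: 0.998
t 4.05 pos [0.6053 0.3052 0.0825] yaw 21.79 tilt 0.49 | units [ 0.07 -0.02  0.26] turn -0.0 F [ 0.  -0.1 -0.3] w 0.998
```

View pics/c_wrist.png

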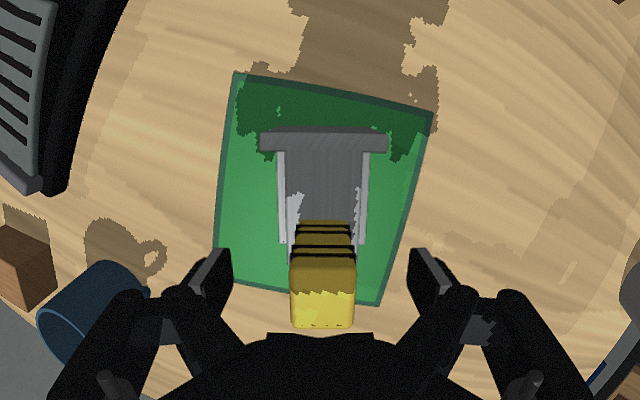

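View pics/c_scene.png

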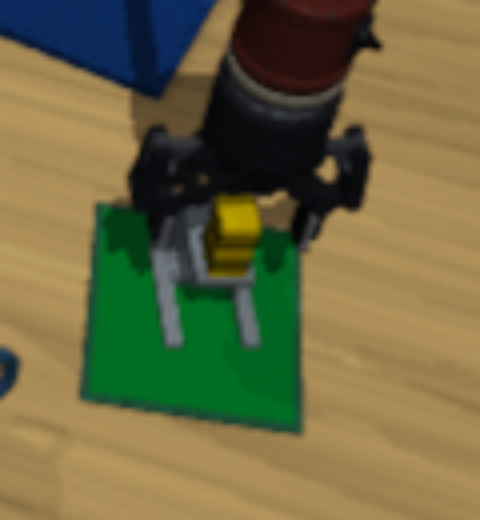

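The handle is centred between the pads in the wrist view (column 322) and nothing is touching. I lower a little more and close.

```bash
python3 -m handwheel '[[[0.05,0,0.2],0],[[0,0,0.05],0]]'
python3 -m handwheel '[[[0,0,0],0],[[0,0,-0.03],0],[[0,0,0],0],[[0,0,-0.03],0],[[0,0,0],0],[[0,0,-0.03],0],[[0,0,0],0]]' 0
python3 -c "
from h import *
go(.604,.304,.076,21.8)"
```

```text
time: 4.35
eef_pos: [0.6051, 0.3049, 0.0773]
orientation: [-0.592, 3.077, -0.009]
force: [-0.8, 0.6, 0.5]
width: 0.998
time: 5.05
eef_pos: [0.6048, 0.3049, 0.0788]
orientation: [-0.592, 3.078, -0.009]
force: [0.5, -0.2, -0.7]
width: 0.297
t 5.05 pos [0.6048 0.3049 0.0788] yaw 21.78 tilt 0.54 | units [ 0.05 -0.02  0.11] turn -0.0 F [ 0.5 -0.2 -0.7] w 0.297
```

```bash
python3 -m handwheel '[[[0,0,-0.3],0],[[0,0,-0.7],0],[[0,0,-0.9],0],[[0,0,-0.9],0],[[0,0,-0.9],0],[[0,0,-0.8],0],[[0,0,0],0],[[0,0,0],0]]'
python3 - <<'E'
from h import *
go(.45,-.069,.18,0)
for n in("wrist","scene"):
    im=get_image(n);cv2.imwrite(f"pics/d_{n}.png",im["color"] if n=="wrist" else cv2.resize(im["color"][170:320,340:500],None,fx=4,fy=4))
E
```

```text
time: 5.85
eef_pos: [0.6029, 0.305, 0.2008]
orientation: [-0.592, 3.078, -0.009]
force: [-0.3, -0.7, -3.3]
width: 0.3
t 5.85 pos [0.6029 0.305  0.2008] yaw 21.78 tilt 0.53 | units [ 11.24 -11.62   0.85] turn 4.36 F [-0.3 -0.7 -3.3] w 0.3
```

View pics/d_wrist.png

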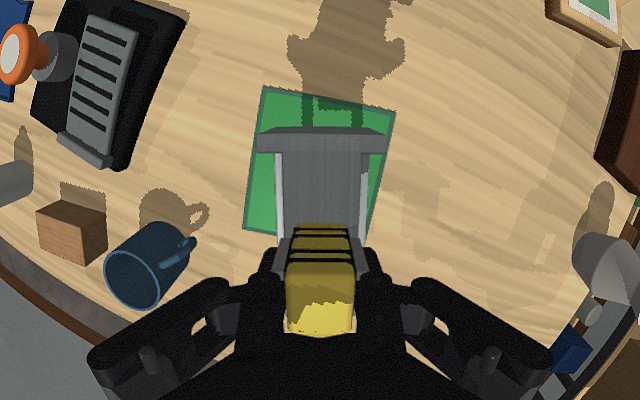

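View pics/d_scene.png

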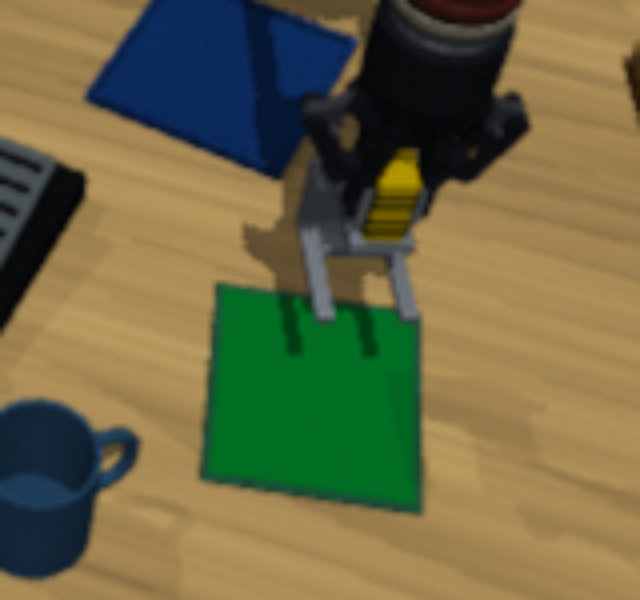

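The puller is lifted, level and square in the pads. Next I move it to a pre-approach point behind the cap.

```bash
python3 -m handwheel '[[[0.4,-0.4,0],0.2],[[0.7,-0.7,0],0.3],[[0.75,-0.78,0],0.33],[[0.75,-0.8,0],0.33],[[0.72,-0.82,0],0.33],[[0.6,-0.9,0],0.33],[[0.6,-0.9,0],0.33],[[0.6,-0.9,0],0.33],[[0.6,-0.9,0],0.33],[[0.6,-0.9,0],0.33],[[0.5,-0.9,0],0.33],[[0.45,-0.95,0],0.33],[[0.4,-0.95,0],0.3],[[0.4,-0.9,0],0.2],[[0.3,-0.7,0],0.1],[[0.1,-0.4,0],0],[[0,0,0],0]]'
python3 -c "
from h import *
go(.45,-.069,.18,0)"
```

```text
time: 7.65
eef_pos: [0.415, -0.0732, 0.1797]
orientation: [-0.052, -3.1, 0.022]
force: [-0.8, -0.5, -2.2]
width: 0.302
t 7.65 pos [ 0.415  -0.0732  0.1797] yaw -1.93 tilt 2.49 | units [-1.39  0.22 -0.07] turn -0.39 F [-0.8 -0.5 -2.2] w 0.302
```

```bash
python3 -m handwheel '[[[-0.6,0.2,0.1],-0.2],[[-0.5,0.1,0.1],-0.2],[[0,0,0],0],[[0,0,0],0]]'
python3 - <<'E'
from h import *
go(.45,-.069,.162,0)
print(R.from_rotvec(env.get_state()["orientation"]).as_matrix().round(3))
import pickle;D={}
for n in("wrist","scene","top"):
    im=get_image(n);D[n]=im;cv2.imwrite(f"pics/e_{n}.png",im["color"] if n=="wrist" else cv2.resize(im["color"][120:270,240:400],None,fx=4.5,fy=4) if n=="scene" else cv2.resize(im["color"][150:300,260:380],None,fx=4,fy=4))
pickle.dump(D,open("e.pkl","wb"))
E
```

```text
time: 8.05
eef_pos: [0.4414, -0.0644, 0.1713]
orientation: [0.002, -3.096, 0.016]
force: [-0.4, 0.4, -2.5]
width: 0.301
t 8.05 pos [ 0.4414 -0.0644  0.1713] yaw 0.07 tilt 2.65 | units [-0.36 -0.18  0.36] turn 0.01 F [-0.4  0.4 -2.5] w 0.301
[[-0.999 -0.002 -0.045]
 [-0.001  1.    -0.01 ]
 [ 0.045 -0.01  -0.999]]
```

View pics/e_wrist.png

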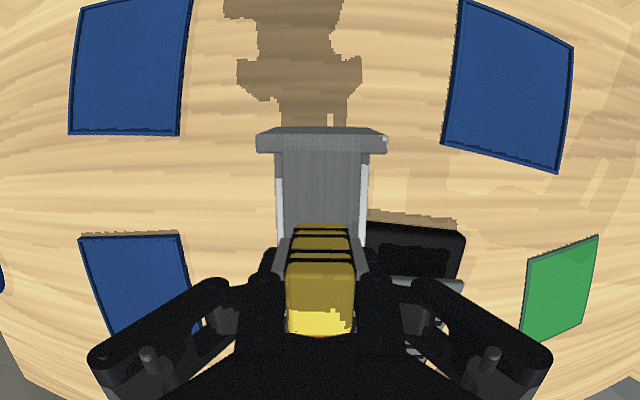

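View pics/e_scene.png

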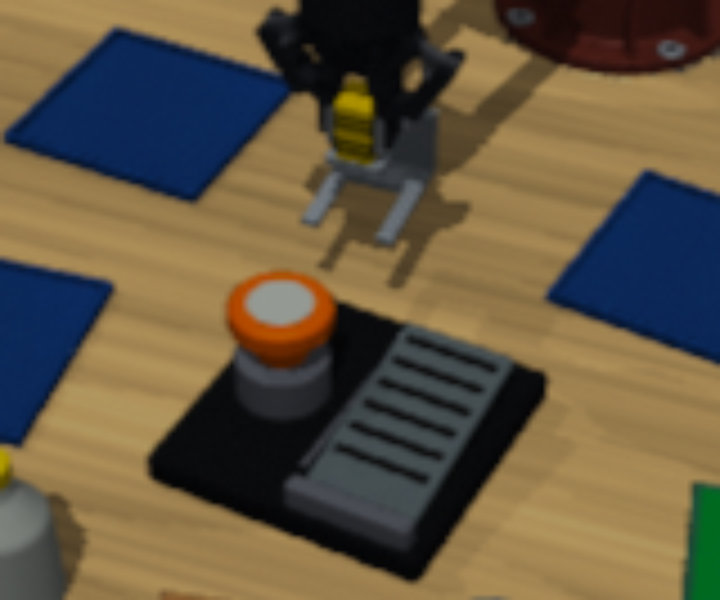

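View pics/e_top.png

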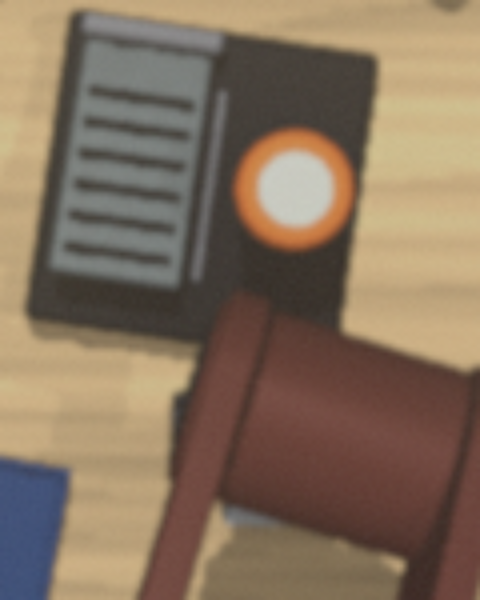

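```bash
cat >> h.py <<'E'
def pullpt(q,dx=-.0012,dz=.0748,s=None):
    """puller-frame point (m) -> world, from kinematics; TCP is dz above underside"""
    s=s or env.get_state();M=R.from_rotvec(s["orientation"]).as_matrix();q=np.array(q,float)
    return np.array(s["eef_pos"])+M@np.array([-(q[0]+dx),q[1],dz-q[2]])
E
python3 - <<'E'
from h import *
import pickle
D=pickle.load(open("e.pkl","rb"));S=D["scene"]
for q in[(28,-33,8),(28,-21,8),(28,21,8),(28,33,8)]:
    w=pullpt(np.array(q)/1e3);u=proj(S,w);print(q,w.round(4),"crop px",((u[0]-240)*4.5).round(0),((u[1]-120)*4).round(0))
u=proj(S,(.570,-.069,.124));print((u[0]-240)*4.5,(u[1]-120)*4)
c=S["color"];cv2.imwrite("pics/e2.png",cv2.resize(c[140:190,295:350],None,fx=12,fy=12,interpolation=cv2.INTER_CUBIC))
for q in[(28,-33,8),(28,-21,8),(28,21,8),(28,33,8)]:
    u=proj(S,pullpt(np.array(q)/1e3));print((u[0]-295)*12+6,(u[1]-140)*12+6)
E
```

```text
(28, -33, 8) [ 0.4652 -0.0984  0.104 ] crop px 299.0 215.0
(28, -21, 8) [ 0.4652 -0.0864  0.1039] crop px 316.0 220.0
(28, 21, 8) [ 0.4652 -0.0444  0.1035] crop px 374.0 234.0
(28, 33, 8) [ 0.4652 -0.0324  0.1033] crop px 390.0 238.0
278.9635833463729 301.4925809169721
143.88399136764815 412.0810621099512
187.6759390664388 424.5637673522674
342.2852695272711 468.63448814160154
386.84559441361193 481.3362159771375
```

View pics/e2.png

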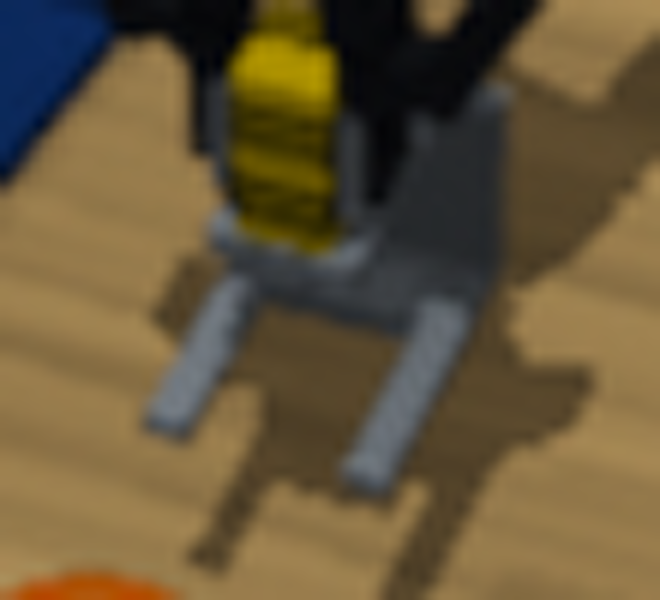

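The predicted tine tips match the picture to about a pixel (observed crop corners (145,415), (190,428), (342,465), (390,485)). Next I correct y and z, then advance.

```bash
python3 -m handwheel '[[[-0.3,-0.15,0.3],0],[[-0.5,0,0],0],[[-0.6,0,-0.03],0],[[-0.4,0,0],0],[[0,0,0],0]]'
python3 -c "
from h import *
go(.573,-.0725,.162,0)
print(pullpt((0,0,.008)))"
```

```text
time: 8.7
eef_pos: [0.4896, -0.0692, 0.1621]
orientation: [-0.0, -3.099, 0.017]
force: [0.0, 0.1, -2.9]
width: 0.296
t 8.7 pos [ 0.4896 -0.0692  0.1621] yaw -0.02 tilt 2.51 | units [-3.34 -0.13 -0.14] turn -0.0 F [ 0.   0.1 -2.9] w 0.296
[ 0.48551444 -0.06991671  0.09540002]
```

```bash
python3 -m handwheel '[[[-0.4,0.03,-0.03],0],[[-0.6,0,-0.04],0],[[-0.6,0,-0.04],0],[[-0.6,0,-0.04],0],[[-0.4,0,-0.03],0],[[0,0,0],0]]'
python3 - <<'E'
from h import *
go(.573,-.0725,.162,0)
print(pullpt((0,0,.008)))
im=get_image("scene");cv2.imwrite("pics/g.png",cv2.resize(im["color"][150:250,270:360],None,fx=7,fy=6,interpolation=cv2.INTER_CUBIC))
E
```

```text
time: 9.3
eef_pos: [0.5583, -0.068, 0.1628]
orientation: [-0.001, -3.097, 0.016]
force: [-0.3, 0.1, -2.5]
width: 0.296
t 9.3 pos [ 0.5583 -0.068   0.1628] yaw -0.05 tilt 2.6 | units [-0.59 -0.18  0.01] turn -0.01 F [-0.3  0.1 -2.5] w 0.296
[ 0.55413394 -0.06871605  0.09615825]
```

View pics/g.png

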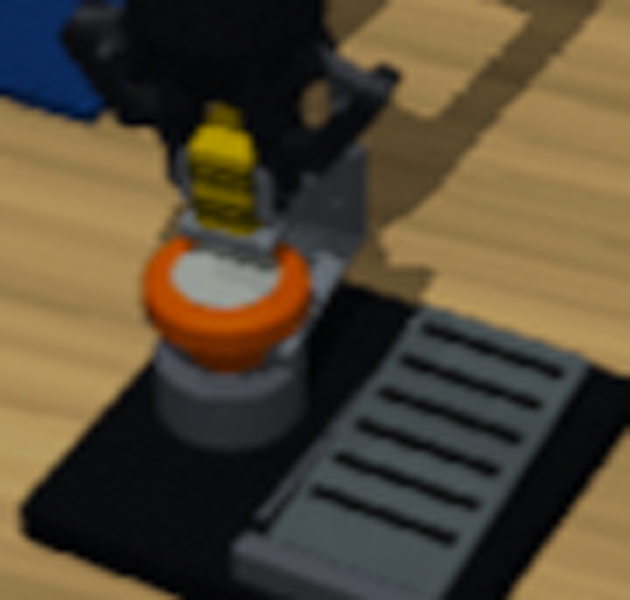

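The fork is under the head with no lateral force. Its near tine shows at crop (290,350) and the head sits centred in the opening. I advance the last 17 mm.

```bash
python3 -m handwheel '[[[-0.35,-0.02,-0.02],0],[[-0.3,0,-0.02],0],[[0,0,0],0]]'
python3 -c "
from h import *
go(.573,-.0725,.162,0)
print(pullpt((0,0,.008)))"
```

```text
time: 9.65
eef_pos: [0.5735, -0.0683, 0.1625]
orientation: [-0.001, -3.095, 0.015]
force: [-0.3, -0.0, -2.2]
width: 0.297
t 9.65 pos [ 0.5735 -0.0683  0.1625] yaw -0.06 tilt 2.75 | units [ 0.02 -0.17  0.02] turn -0.01 F [-0.3 -0.  -2.2] w 0.297
[ 0.56914997 -0.06900965  0.09583973]
```

```bash
python3 -m handwheel '[[[0.02,0,-0.3],0],[[0.02,0,-0.3],0],[[0.02,0,-0.3],0],[[0.02,0,-0.3],0],[[0.02,0,-0.3],0]]'
python3 -c "
from h import *
go(.573,-.0725,.162,0)
print(pullpt((0,0,.008)))"
```

```text
time: 10.15
eef_pos: [0.5697, -0.0673, 0.1977]
orientation: [-0.002, -3.088, 0.012]
force: [-1.0, -0.1, -3.3]
width: 0.298
t 10.15 pos [ 0.5697 -0.0673  0.1977] yaw -0.07 tilt 3.11 | units [-0.21 -0.2   1.42] turn -0.01 F [-1.  -0.1 -3.3] w 0.298
[ 0.5649359  -0.06780445  0.13104211]
```

```bash
python3 -m handwheel '[[[0.0,0,-0.4],0],[[0.0,0,-0.4],0],[[0.0,0,-0.4],0],[[0.0,0,-0.3],0],[[0,0,0],0]]'
python3 - <<'E'
from h import *
go(.587,-.31,.25,0)
print(pullpt((0,0,.008)))
im=get_image("scene");cv2.imwrite("pics/i.png",cv2.resize(im["color"][130:230,260:360],None,fx=6,fy=6,interpolation=cv2.INTER_CUBIC))
im=get_image("wrist");cv2.imwrite("pics/iw.png",im["color"])
E
```

```text
time: 10.65
eef_pos: [0.5737, -0.0675, 0.2453]
orientation: [-0.002, -3.095, 0.016]
force: [0.1, 0.2, -4.9]
width: 0.297
t 10.65 pos [ 0.5737 -0.0675  0.2453] yaw -0.07 tilt 2.72 | units [-0.53 -9.7  -0.11] turn -0.01 F [ 0.1  0.2 -4.9] w 0.297
[ 0.56940681 -0.06818702  0.17863881]
```

View pics/i.png

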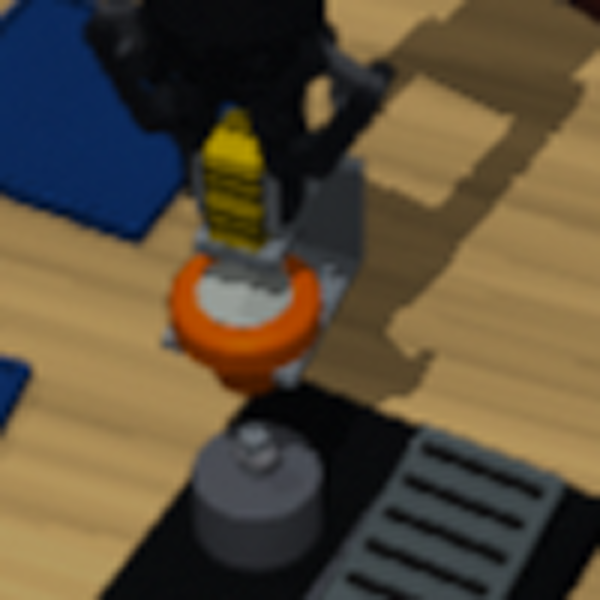

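The cap is off. It hangs upright in the fork, with its ring at crop (247,305) above the bare stud at (258,440). I carry it gently towards the tray.

```bash
python3 -m handwheel '[[[0,-0.15,0],0],[[0,-0.3,0],0],[[0,-0.45,0],0],[[0,-0.6,0],0],[[0,-0.65,0],0],[[0,-0.7,0],0],[[0,-0.7,0],0],[[0,-0.7,0],0],[[0,-0.7,0],0],[[0,-0.7,0],0],[[0,-0.7,0],0],[[0,-0.7,0],0],[[0,-0.65,0],0],[[0,-0.55,0],0],[[0,-0.45,0],0],[[0,-0.3,0],0],[[0,-0.15,0],0],[[0,0,0],0]]'
python3 - <<'E'
from h import *
import pickle
go(.587,-.31,.25,0)
print(pullpt((0,0,.008)))
D={n:get_image(n) for n in("scene","top")};pickle.dump(D,open("j.pkl","wb"))
cv2.imwrite("pics/j.png",cv2.resize(D["scene"]["color"][120:250,170:300],None,fx=5,fy=5,interpolation=cv2.INTER_CUBIC))
E
```

```text
time: 12.55
eef_pos: [0.5691, -0.3194, 0.2408]
orientation: [-0.007, -3.085, 0.013]
force: [0.2, 0.0, -3.6]
width: 0.299
t 12.55 pos [ 0.5691 -0.3194  0.2408] yaw -0.29 tilt 3.29 | units [-0.69  0.38 -0.41] turn -0.06 F [ 0.2  0.  -3.6] w 0.299
[ 0.5640951  -0.31998435  0.17419358]
```

View pics/j.png

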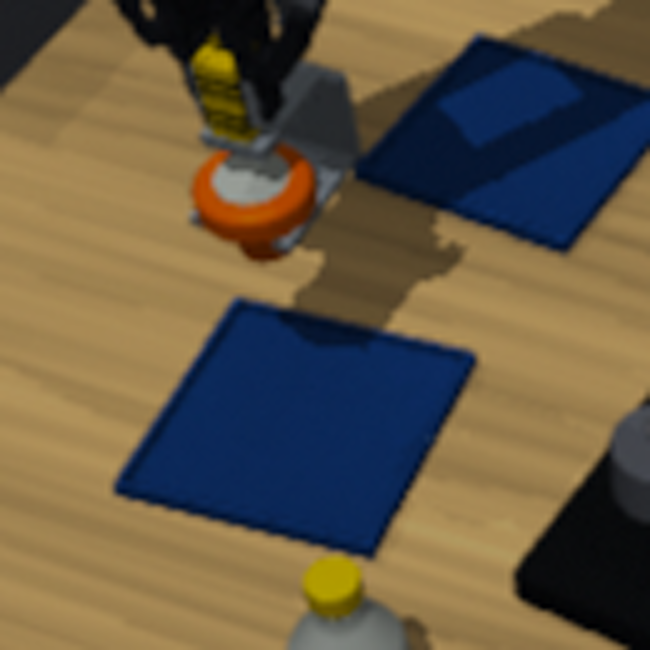

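```bash
python3 -m handwheel '[[[-0.2,0.1,0.2],0],[[-0.3,0.1,0.4],0],[[-0.3,0.1,0.5],0],[[-0.1,0.05,0.6],0],[[-0.05,0,0.6],0],[[-0.05,0,0.6],0],[[-0.05,0,0.5],0],[[-0.03,0,0.4],0],[[0,0,0.2],0],[[0,0,0],0]]'
python3 - <<'E'
from h import *
go(.587,-.31,.106,0)
print(pullpt((0,0,.008)))
im=get_image("scene")
cv2.imwrite("pics/k.png",cv2.resize(im["color"][120:250,170:300],None,fx=5,fy=5,interpolation=cv2.INTER_CUBIC))
E
```

```text
time: 13.65
eef_pos: [0.5909, -0.306, 0.1263]
orientation: [-0.001, -3.079, 0.006]
force: [-0.2, -0.2, -4.0]
width: 0.301
t 13.65 pos [ 0.5909 -0.306   0.1263] yaw -0.05 tilt 3.59 | units [ 0.1  -0.16  0.82] turn -0.01 F [-0.2 -0.2 -4. ] w 0.301
[ 0.58550158 -0.30619766  0.05972209]
```

View pics/k.png

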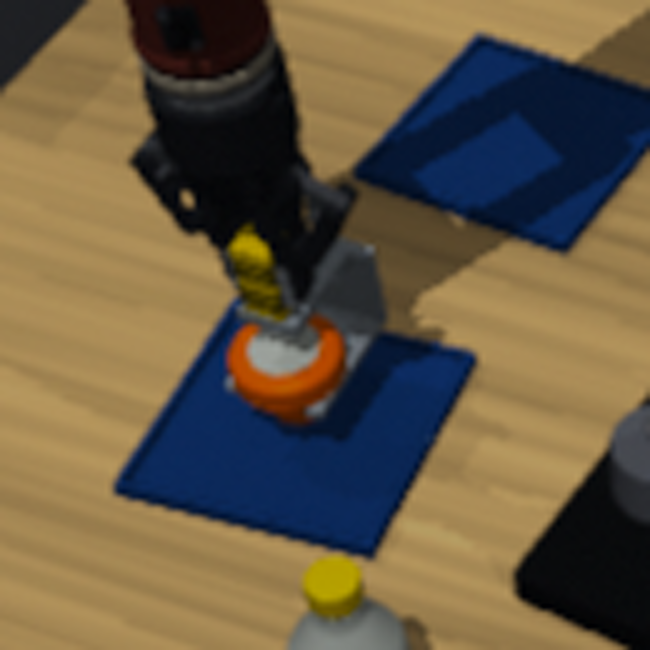

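```bash
python3 -m handwheel '[[[0,-0.05,0.25],0],[[0,0,0.25],0],[[-0.02,0,0.25],0],[[-0.02,0,0.2],0],[[0,0,0.1],0],[[0,0,0],0]]'
python3 - <<'E'
from h import *
go(.587,-.31,.099,0)
print(pullpt((0,0,.008)))
im=get_image("scene")
cv2.imwrite("pics/l.png",cv2.resize(im["color"][120:250,170:300],None,fx=5,fy=5,interpolation=cv2.INTER_CUBIC))
E
```

```text
time: 14.3
eef_pos: [0.5927, -0.3095, 0.1024]
orientation: [-0.002, -3.086, 0.013]
force: [-0.1, -0.6, -2.1]
width: 0.295
t 14.3 pos [ 0.5927 -0.3095  0.1024] yaw -0.09 tilt 3.24 | units [ 0.22 -0.02  0.15] turn -0.02 F [-0.1 -0.6 -2.1] w 0.295
[ 0.58779119 -0.31005622  0.03575693]
```

View pics/l.png

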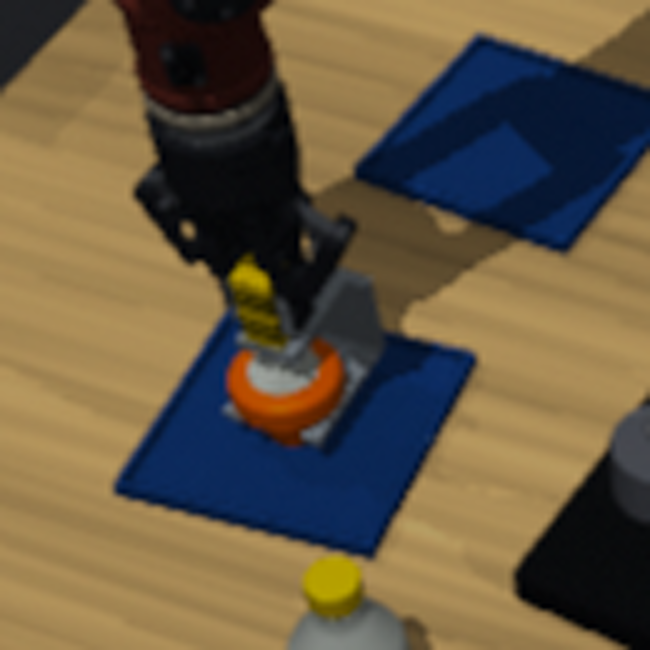

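```bash
python3 -m handwheel '[[[0,0,0.15],0],[[0,0,0],0]]'
python3 -c "
from h import *
go(.587,-.31,.099,0)
print(pullpt((0,0,.008)))"
```

```text
time: 14.55
eef_pos: [0.5932, -0.31, 0.0996]
orientation: [-0.002, -3.087, 0.014]
force: [-1.3, -0.2, -2.7]
width: 0.296
t 14.55 pos [ 0.5932 -0.31    0.0996] yaw -0.08 tilt 3.15 | units [ 0.25 -0.    0.04] turn -0.02 F [-1.3 -0.2 -2.7] w 0.296
[ 0.58841964 -0.31058082  0.03292359]
```

```bash
python3 -m handwheel '[[[0.15,0,0.01],0],[[0.3,0,0.02],0],[[0.4,0,0.02],0],[[0,0,0],0]]'
python3 - <<'E'
from h import *
go(.587,-.31,.099,0)
print(pullpt((0,0,.008)))
im=get_image("scene")
cv2.imwrite("pics/m.png",cv2.resize(im["color"][120:250,170:300],None,fx=5,fy=5,interpolation=cv2.INTER_CUBIC))
E
```

```text
time: 14.95
eef_pos: [0.5703, -0.31, 0.1]
orientation: [-0.001, -3.087, 0.015]
force: [0.8, -0.4, -2.8]
width: 0.293
t 14.95 pos [ 0.5703 -0.31    0.1   ] yaw -0.06 tilt 3.16 | units [-0.67  0.    0.  ] turn -0.01 F [ 0.8 -0.4 -2.8] w 0.293
[ 0.56545008 -0.31067371  0.03333962]
```

View pics/m.png

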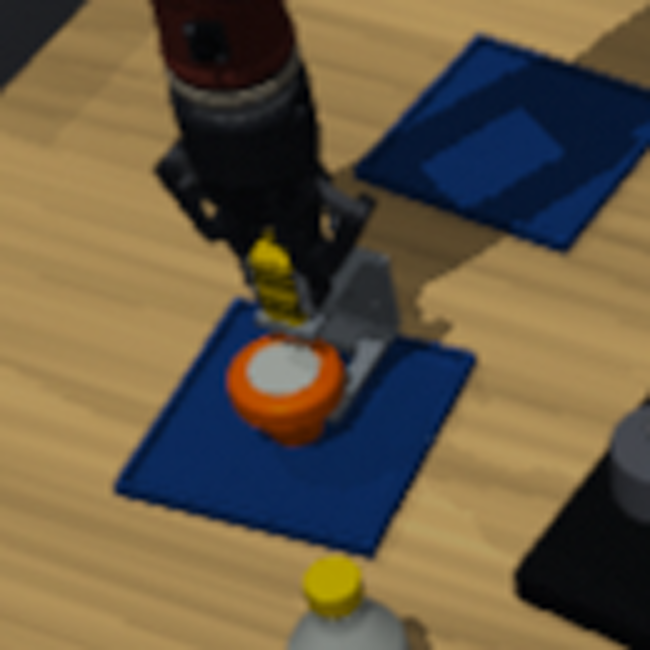

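The cap stayed put, its disc still at crop (285,368), while the fork slid back 23 mm. I keep withdrawing.

```bash
python3 -m handwheel '[[[0.3,0,0.02],0],[[0.5,0,0.03],0],[[0.6,0,0.03],0],[[0.7,0,0.04],0],[[0.7,0,0.04],0],[[0.5,0,0.02],0],[[0.2,0,-0.1],0],[[0,0,0],0]]'
python3 - <<'E'
from h import *
go(.5,-.31,.2,0)
print(pullpt((0,0,.008)))
im=get_image("scene")
cv2.imwrite("pics/n.png",cv2.resize(im["color"][120:250,170:300],None,fx=5,fy=5,interpolation=cv2.INTER_CUBIC))
E
```

```text
time: 15.8
eef_pos: [0.4763, -0.3099, 0.1035]
orientation: [-0.002, -3.089, 0.016]
force: [0.5, -0.2, -2.9]
width: 0.303
t 15.8 pos [ 0.4763 -0.3099  0.1035] yaw -0.09 tilt 3.08 | units [-0.74 -0.05 -3.9 ] turn -0.02 F [ 0.5 -0.2 -2.9] w 0.303
[ 0.47159933 -0.31057372  0.03684801]
```

View pics/n.png

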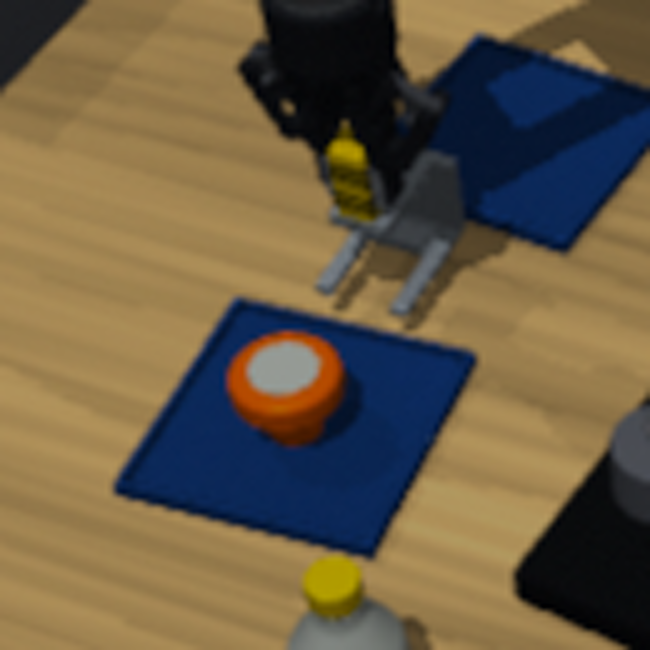

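The cap stands upright in the tray, well clear. I take the puller up and back to the mat.

```bash
python3 -c "
from h import *
im=get_image('scene');print(atz(im,285.5/5-.4+170,368.5/5-.4+120,.059))"
python3 -m handwheel '[[[0,0,-0.4],0],[[0,0,-0.8],0],[[0,0,-0.9],0],[[0,0.1,-0.9],0],[[0,0.3,-0.8],0],[[0,0.5,-0.4],0],[[0,0.7,0],0],[[0,0.9,0],0],[[0,0.9,0],0],[[0,0.9,0],0],[[0,0.9,0],0],[[0,0.9,0],0],[[0,0.9,0],0],[[0,0.9,0],0],[[0,0.9,0],0],[[0,0.9,0],0],[[0,0.7,0],0],[[0,0.4,0],0],[[0,0,0],0]]'
python3 -c "
from h import *
go(.621,.300,.2,10.8)"
```

```text
[ 0.59107945 -0.31098641  0.059     ]
time: 17.8
eef_pos: [0.4769, -0.0118, 0.201]
orientation: [0.017, -3.076, 0.004]
force: [0.4, -1.0, -2.9]
width: 0.296
t 17.8 pos [ 0.4769 -0.0118  0.201 ] yaw 0.63 tilt 3.75 | units [-5.89 12.41 -0.37] turn -2.03 F [ 0.4 -1.  -2.9] w 0.296
```

```bash
python3 -m handwheel '[[[-0.1,0.4,0],0],[[-0.3,0.7,0],-0.1],[[-0.3,0.9,-0.02],-0.2],[[-0.4,0.9,-0.02],-0.2],[[-0.4,0.9,-0.02],-0.2],[[-0.4,0.9,-0.02],-0.2],[[-0.5,0.9,-0.02],-0.2],[[-0.5,0.9,-0.02],-0.2],[[-0.6,0.9,-0.02],-0.2],[[-0.6,0.9,-0.02],-0.2],[[-0.6,0.9,-0.02],-0.2],[[-0.6,0.8,-0.02],-0.1],[[-0.6,0.6,-0.02],0],[[-0.3,0.3,0],0],[[0,0,0],0]]'
python3 -c "
from h import *
go(.621,.300,.1,10.8)"
```

```text
time: 19.3
eef_pos: [0.6128, 0.2846, 0.1905]
orientation: [0.274, -3.061, 0.001]
force: [-0.7, -1.0, -3.0]
width: 0.296
t 19.3 pos [0.6128 0.2846 0.1905] yaw 10.23 tilt 3.93 | units [-0.68  0.53  3.58] turn -0.11 F [-0.7 -1.  -3. ] w 0.296
```

```bash
python3 -m handwheel '[[[-0.4,0.3,0.3],-0.1],[[-0.3,0.2,0.6],0],[[-0.05,0,0.8],0],[[-0.05,0,0.7],0],[[-0.05,0,0.6],0],[[-0.02,0,0.3],0],[[0,0,0],0]]'
python3 -c "
from h import *
go(.621,.300,.081,10.8);print(pullpt((-.016,0,0)),pullpt((.028,0,0)))"
```

```text
time: 20.0
eef_pos: [0.6246, 0.2951, 0.0992]
orientation: [0.279, -3.054, 0.007]
force: [-0.1, -1.4, -2.0]
width: 0.297
t 20.0 pos [0.6246 0.2951 0.0992] yaw 10.45 tilt 4.31 | units [0.05 0.22 0.74] turn -0.07 F [-0.1 -1.4 -2. ] w 0.297
[0.60222074 0.29108556 0.02591921] [0.64536894 0.29904331 0.02261664]
```

```bash
python3 -m handwheel '[[[0,0.15,0.3],0],[[0,0,0.25],0],[[0,0,0.15],0],[[0,0,0],0]]'
python3 - <<'E'
from h import *
go(.621,.300,.081,10.8);print(pullpt((-.016,0,0)),pullpt((.028,0,0)))
im=get_image("scene")
cv2.imwrite("pics/o.png",cv2.resize(im["color"][190:320,370:490],None,fx=4.5,fy=4.5,interpolation=cv2.INTER_CUBIC))
E
```

```text
time: 20.4
eef_pos: [0.6236, 0.2992, 0.0822]
orientation: [0.279, -3.057, 0.006]
force: [0.3, 0.4, -2.3]
width: 0.296
t 20.4 pos [0.6236 0.2992 0.0822] yaw 10.44 tilt 4.14 | units [0.09 0.05 0.06] turn -0.07 F [ 0.3  0.4 -2.3] w 0.296
[0.60141634 0.29528746 0.00887599] [0.64457518 0.3032396  0.00570151]
```

View pics/o.png

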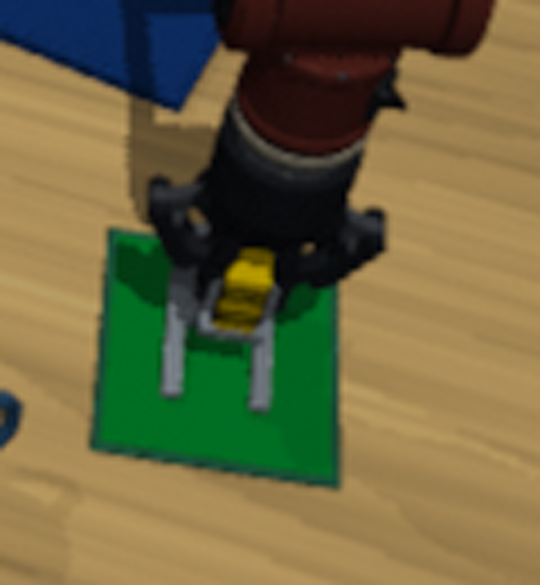

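The puller stands over the mat's middle, just off contact. I set it down and open.

```bash
python3 -m handwheel '[[[0,0,0.1],0],[[0,0,0.06],0]]'
python3 -c "
from h import *
go(.621,.300,.081,10.8)"
python3 -m handwheel '[[[0,0,0],0],[[0,0,-0.05],0],[[0,0,0],0],[[0,0,-0.05],0],[[0,0,-0.05],0],[[0,0,0],0]]' 1
python3 -c "
from h import *
go(.621,.300,.081,10.8)"
```

```text
time: 20.65
eef_pos: [0.6247, 0.2997, 0.0805]
orientation: [0.279, -3.06, 0.005]
force: [-1.5, -0.4, 0.6]
width: 0.298
t 20.65 pos [0.6247 0.2997 0.0805] yaw 10.44 tilt 3.96 | units [ 0.14  0.04 -0.01] turn -0.07 F [-1.5 -0.4  0.6] w 0.298
time: 21.25
eef_pos: [0.6274, 0.3005, 0.0881]
orientation: [0.28, -3.066, 0.002]
force: [0.3, -0.6, -0.1]
width: 0.998
t 21.25 pos [0.6274 0.3005 0.0881] yaw 10.44 tilt 3.63 | units [0.24 0.03 0.3 ] turn -0.07 F [ 0.3 -0.6 -0.1] w 0.998
```

```bash
python3 -m handwheel '[[[0,0,-0.4],0],[[0,0,-0.8],0],[[0,0,-0.9],0],[[0,0,-0.9],0],[[0,0,-0.9],0],[[0,0,-0.5],0],[[0,0,0],0]]'
python3 - <<'E'
from h import *
go(.46,.04,.2,0)
im=get_image("scene")
cv2.imwrite("pics/q.png",cv2.resize(im["color"][190:320,370:490],None,fx=4.5,fy=4.5,interpolation=cv2.INTER_CUBIC))
im=get_image("top");cv2.imwrite("pics/qt.png",im["color"])
E
```

```text
time: 21.95
eef_pos: [0.6343, 0.3012, 0.2043]
orientation: [0.28, -3.065, 0.003]
force: [0.7, -0.3, 0.2]
width: 1.0
t 21.95 pos [0.6343 0.3012 0.2043] yaw 10.44 tilt 3.68 | units [ 8.72 -9.01  0.7 ] turn 2.09 F [ 0.7 -0.3  0.2] w 1.0
```

View pics/q.png

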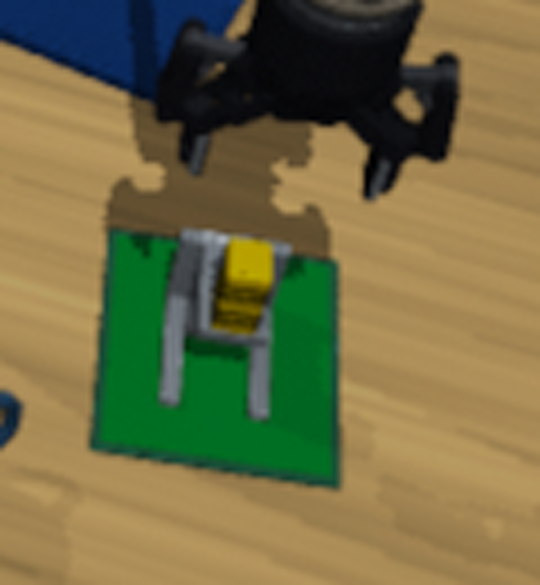

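View pics/qt.png

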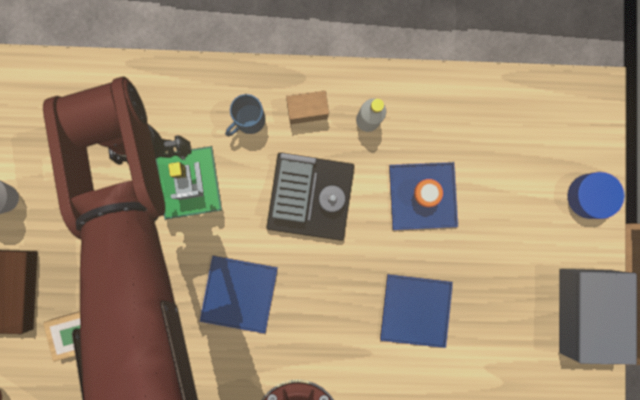

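The top view shows the puller standing wholly on the mat (handle (175,170)), the cap in the tray at (429,193), and the mug, box and bottle unmoved. Next I locate the pad.

```bash
python3 - <<'E'
from h import *
import pickle
T=pickle.load(open("a.pkl","rb"))["top"]
a=atz(T,(172.5)/6-.5+260,(446.5)/6-.5+145,.073);b=atz(T,(228)/6-.5+260,(100)/6-.5+145,.045)
print(a,b,np.linalg.norm(a-b));d=(b-a)/np.linalg.norm(b-a);p=a+.025*d;print("pad",p)
go(p[0],p[1],.2,-6.7)
E
python3 -m handwheel '[[[0.3,-0.3,0],0.1],[[0.6,-0.6,0],0.2],[[0.8,-0.8,0],0.3],[[0.8,-0.8,0],0.3],[[0.8,-0.85,0],0.3],[[0.7,-0.85,0],0.3],[[0.6,-0.9,0],0.3],[[0.6,-0.9,0],0.3],[[0.5,-0.9,0],0.3],[[0.4,-0.8,0],0.3],[[0.3,-0.5,0],0.2],[[0.1,-0.2,0],0],[[0,0,0],0]]' 0
python3 -c "
from h import *
go(.5,.027,.12,-6.7)"
```

```text
[0.51675186 0.0358445  0.073     ] [0.66168411 0.01781867 0.045     ] 0.1487087267494178
pad [0.54111698 0.03281411 0.06829281]
t 22.05 pos [0.633  0.3008 0.2016] yaw 10.44 tilt 3.9 | units [ 5.54 -9.88  0.41] turn 3.43 F [-0.2 -0.1  0.4] w 1.0
time: 23.35
eef_pos: [0.4583, 0.0646, 0.194]
orientation: [-0.129, -3.031, 0.034]
force: [0.7, -0.1, 0.3]
width: 0.005
t 23.35 pos [0.4583 0.0646 0.194 ] yaw -4.97 tilt 6.33 | units [-2.1  -1.28  2.79] turn 0.35 F [ 0.7 -0.1  0.3] w 0.005
```

The pad comes out at (0.541, 0.033, 0.068). The treadle length measures 148.7 mm (150 given), and the pad's offset from the stud is 98 mm in y as it should be.

```bash
python3 -m handwheel '[[[-0.5,-0.2,0.2],0.1],[[-0.8,-0.3,0.4],0.2],[[-0.8,-0.3,0.5],0],[[-0.8,-0.3,0.5],0],[[-0.5,-0.2,0.5],0],[[-0.2,0,0.3],0],[[0,0,0],0]]'
python3 -c "
from h import *
go(.541,.033,.08,-6.7)"
```

```text
time: 24.05
eef_pos: [0.5482, 0.0226, 0.1203]
orientation: [-0.164, -3.035, 0.034]
force: [-0.7, -0.0, -0.4]
width: -0.0
t 24.05 pos [0.5482 0.0226 0.1203] yaw -6.28 tilt 6.0 | units [0.17 0.43 1.63] turn 0.08 F [-0.7 -0.  -0.4] w -0.0
```

```bash
python3 -m handwheel '[[[0.1,0.2,0.4],0],[[0.05,0.2,0.6],0],[[0,0.05,0.4],0],[[0,0,0],0]]'
python3 - <<'E'
from h import *
go(.541,.033,.08,-6.7)
im=get_image("scene")
cv2.imwrite("pics/r.png",cv2.resize(im["color"][170:270,265:375],None,fx=6,fy=6,interpolation=cv2.INTER_CUBIC))
E
```

```text
time: 24.45
eef_pos: [0.5409, 0.0364, 0.083]
orientation: [-0.161, -3.035, 0.033]
force: [-0.9, 0.2, -0.3]
width: -0.001
t 24.45 pos [0.5409 0.0364 0.083 ] yaw -6.16 tilt 6.0 | units [-0.03 -0.13  0.12] turn 0.11 F [-0.9  0.2 -0.3] w -0.001
```

View pics/r.png

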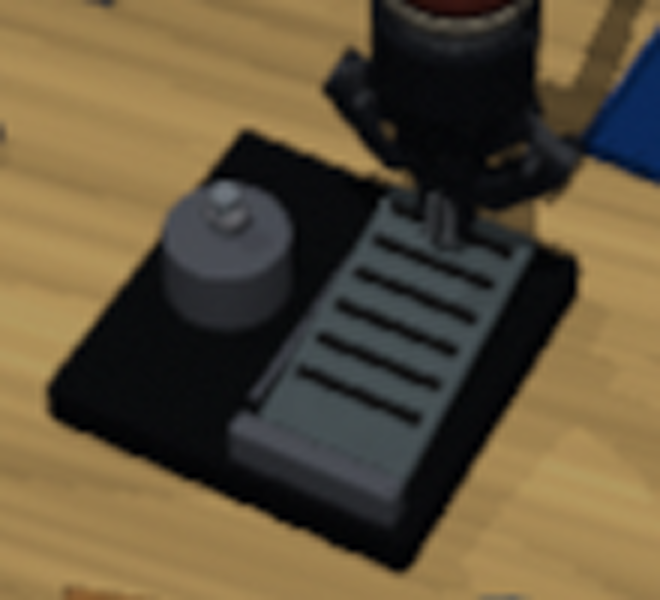

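The shut fingertips are centred over the pad, at crop (443,235). I press.

```bash
python3 -m handwheel '[[[0,-0.05,0.4],0],[[0,0,0.4],0],[[0,0,0.3],0],[[0,0,0.3],0]]'
python3 -m handwheel '[[[0,0,0.25],0],[[0,0,0.25],0]]'
python3 -c "
from h import *
go(.541,.033,.043,-6.7)"
```

```text
time: 24.9
eef_pos: [0.5386, 0.035, 0.05]
orientation: [-0.162, -3.038, 0.031]
force: [-2.7, 1.5, 8.3]
width: 0.001
time: 25.1
eef_pos: [0.5383, 0.0351, 0.0418]
orientation: [-0.163, -3.036, 0.03]
force: [-13.7, 1.6, 47.5]
width: -0.001
t 25.1 pos [0.5383 0.0351 0.0418] yaw -6.21 tilt 5.93 | units [-0.11 -0.07 -0.06] turn 0.1 F [-13.7   1.6  47.5] w -0.001
```

The force jumped to 47 N at 0.042 m, which is the stop. I hold with a light push, then check and release.

```bash
python3 -m handwheel '[[[0,0,0.08],0],[[0,0,0.08],0],[[0,0,0.08],0]]'
python3 - <<'E'
from h import *
im=get_image("scene")
cv2.imwrite("pics/s.png",cv2.resize(im["color"][170:270,265:375],None,fx=6,fy=6,interpolation=cv2.INTER_CUBIC))
E
python3 -m handwheel '[[[0,0,-0.3],0],[[0,0,-0.6],0],[[0,0,-0.9],0],[[0,0,-0.9],0],[[0,0,-0.9],0],[[0,0,-0.9],0],[[0,0,-0.5],0],[[0,0,0],0],[[0,0,0],0]]'
```

```text
time: 25.4
eef_pos: [0.5382, 0.0351, 0.0435]
orientation: [-0.163, -3.031, 0.03]
force: [-4.5, 1.5, 10.7]
width: 0.005
time: 26.35
eef_pos: [0.5545, 0.0346, 0.1706]
orientation: [-0.166, -3.038, 0.033]
force: [0.1, 0.7, -0.4]
width: -0.002
```

View pics/s.png

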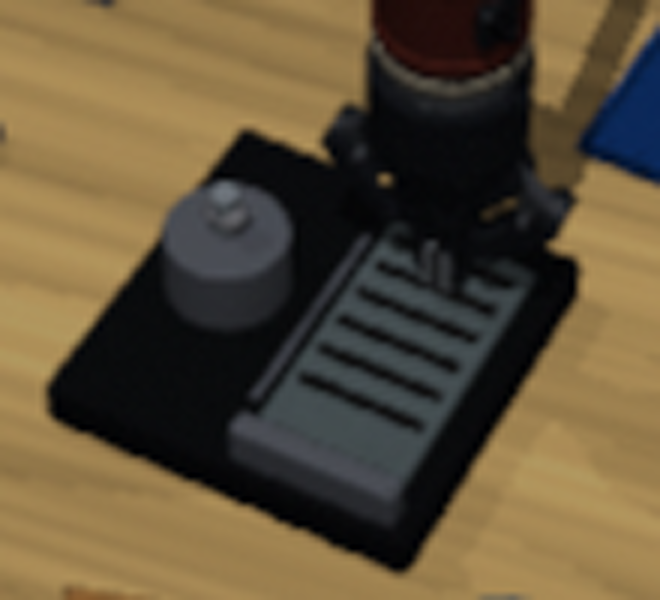

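The treadle was at the stop, with its side guard fully exposed at crop (310,320). It held there for about 0.3 s at 10 to 47 N. Last look before I hand in.

```bash
python3 - <<'E'
from h import *
im=get_image("scene")
cv2.imwrite("pics/z.png",cv2.resize(im["color"][120:320,170:480],None,fx=2.5,fy=2.5,interpolation=cv2.INTER_CUBIC))
go(0,0,0,0)
E
```

```text
t 26.4 pos [0.5544 0.0346 0.1704] yaw -6.33 tilt 5.81 | units [21.12 -3.58  9.02] turn -1.27 F [ 0.4 -0.4 -0.2] w -0.002
```

View pics/z.png

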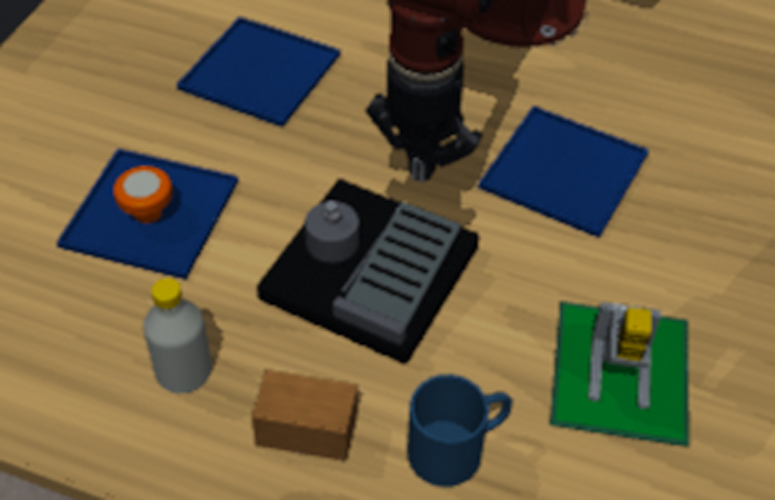

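The cap stands in the far tray at (143,190), the puller stands on the mat at (628,350), the treadle is back up, and the gripper is clear. Handing in.

```bash
python3 -c "
from bench import env
env.sign_off()"
```

```text
the job is handed in; nothing more can be done
```

I did the whole job and handed it in at about 26 s of the 72 s allowed; hand-in gives no verdict.

- **Cap:** I pulled it straight up off its stud with the puller's fork, stood it in the farthest blue tray and slid the fork out. It measured at (0.591, -0.311), about 5 mm from the tray centre, and stands upright.
- **Puller:** it stands wholly on the green mat, let go of.
- **Treadle:** I pressed it to its stop last. The force peaked at 47 N, and the stop was held for about 0.3 s, judged from the force, the height and one picture. The treadle is back up in the last picture.
- **Bystanders:** the mug, bottle and box look unmoved, and the tool force was near zero at the end.

**What disagreed:** the tool's tilt crept up to about 4° while it carried the puller and about 6° at the press, and the moves could not correct it. Nothing went wrong because of it. I read no contact forces, object poses or treadle angle directly.

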